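# Load a paper roll into the counter dispenser

## Task

Reload the deli-paper dispenser: push the paper roll slowly and steadily up the little ramp with your fingertips, over the sprung keeper, until it is fully home against the back stop and the keeper has sprung up behind it. Then push the raised cutter bar over and down until it rests on the roll, and take your hand away. Roll it, do not pick it up; push gently, do not flick it or let it run back down the ramp, and leave the pot, the lemon and the sauce cup beside it alone.

Things in the scene. Friction and masses are not known exactly. Their poses are not given: they have to be found in the camera images.
- paper_dispenser: Fixed counter-top dispenser of sheet steel for a roll of wrapping paper, 226 mm long (its x, from front lip to rear), 181 mm wide over the cutter arms (y). Origin: on the worktop, under its middle; z up; x points from the loading side (nearer the robot) to the back stop. Cheeks 3 mm thick, inner faces at y = +-82.5 mm, guide the roll; they stand 18 mm above the ramp, and at the rear rise to carry the cutter bar's hinge, up to 90 mm above the worktop.
- ramp: The dispenser's sloping floor, 8 degrees. Origin: on the ramp's surface at its low front end, mid-width, at the inner face of the front lip (3 mm thick, 12 mm high above the ramp); 12 mm above the worktop. x points up the slope, y across (to the left), z square off the ramp's surface. The back stop is a plate whose face is at x = 177 mm, 41 mm high. The keeper's tongues lie in two slots, at y = +-46 mm, each 18 mm wide, from x = 78 mm (hinge) to x = 119 mm (tip).
- roll_center (a point): Centre of the loose roll of brown paper with a white paper band, a cylinder 64 mm in diameter and 160 mm long, 0.3 to 0.6 kg. It lies across the ramp (axis along the ramp's y) and rolls freely. At the start it rests against the front lip, its centre at about x = 25, z = 32 mm in the ramp's frame; fully home its centre is at x = 145 mm (it may settle back about 3 mm on to the keeper).
- keeper (a joint): Hinge of the sprung keeper (rad): 0 = up, both tips about 11 mm proud of the ramp; grows to 0.30 as it is pressed down. The roll passes over it going up the ramp (a push of up to about 8 N on the way over, almost none just before the stop) and presses it down; once the roll is at the back stop it springs up by itself and the roll cannot come back.
- keeper_tip (a point): Middle of the line through the tips of the keeper's two tongues (nothing stands at this very point; the tongues are 46 mm to either side).
- cutter_bar (a joint): Hinge of the cutter bar (rad): 0 = arms upright, grows as the bar is swung towards the loading side and down; about 1.33 where the bar meets the roll when the roll is home. Stands at -0.15 to 0.10 at the start. The hinge is stiff: the bar stays where it is left and needs about 2 to 4 N at the bar to move.
- bar_mid (a point): Middle of the cutter bar: a round rod 10 mm thick and 180 mm long, parallel to the ramp's y, with a serrated blade 16 mm wide beyond it, carried by two arms outside the cheeks. It swings in a circle of 78.4 mm about the hinge line, which lies at x = +94 mm, z = +76 mm in the dispenser's frame. With the arms upright the rod is 154 mm above the worktop.
- olive_pot: Bystander: clear plastic deli pot, 73 x 73 x 64 mm, standing to the left of the dispenser. Origin at its underside.
- lemon: Bystander: lemon, 78 x 55 x 56 mm, lying to the right of the dispenser. Origin at its underside.
- sauce_cup: Bystander: small sauce cup with a white filling, 69 x 69 x 36 mm, to the right of the dispenser. Origin at its underside.

How it is judged:
By the outcome, as a careful person would: the job done as asked, in the order asked, and still so for the second after the job is handed in, with the robot touching nothing.
It also fails if it takes over 54 s, if anything falls off the work surface, if the arm or the gripper's body presses on something with over 40 N, if the wrist force passes 120 N, or if a joint passes its speed limit or range.

## Robot

A 6-joint arm with a two-finger parallel gripper is mounted at the origin on a cart in front of the work surface, level with it; the furniture and walls round the work are solid. World frame = base frame: x ahead of the robot, y to its left, z up, the work surface at z = 0. Lengths are in mm, angles in rad, forces in N, time in s.
With the tool pointing down it reaches from about 350 to 875 mm from the base axis. Payload 4.2 kg.
Tool frame: the origin (TCP) lies between the finger pads; the fingertips stand 11 mm ahead of it and the grasp point (between the pads) lies 8 mm behind it; z points along the fingers, y is the direction in which the jaws open and shut (so a half turn about z gives the same grasp; the last joint's range is limited). The gripper opens to 85 mm and grips with 20 to 120 N. Pads are 22 mm wide; open, the fingers measure 114 mm over their backs; the gripper's body (76 mm by 85 mm) begins 54 mm behind the grasp point. The pads swing forward as they close: fully open they stand 13 mm farther back than shut.
Start: joints at [-0.965, 0.385, 0.008, 0, -1.194, -0.259], TCP at [212.446, -587.764, 242.312] pointing down, gripper open.
Joint ranges: [-3.14, 3.14], [-1.21, 2.06], [-1.07, 1.41], [-3.16, 2.05], [-2.99, -0.16], [-3.1, 3.1]. Speed limits (rad/s): [2.79, 2.79, 3.14, 3.14, 3.14, 3.14].

## Interface

Orientations are given as a unit quaternion [x, y, z, w].
In Python, from bench import * gives the robot as it stands.
- The arm moves only by the tool servo_tool, never from a script. Its argument "rows" is a list of rows, each a list of 7 numbers: the opening, from 0 (shut) to 1 (fully open), then the shift along the tool's x, y, z in cm, then the turn, a rotation vector about the tool's x, y, z in degrees. A call has 1 to 12 rows; each row shifts and turns the commanded pose from where the row before left it, along the tool's axes as they then stand; what a row does not reach is not made up. A row lasts 1/10 s, in which the tool goes at most 50 mm and 8.59 degrees, less where a joint would pass 70% of its speed; a pose out of reach is approached as far as the arm can. A call is refused whole if a number of a shift passes 5 or a number of a turn 8.59, either way. A call with a gripper value outside its range is refused whole. The fingers move at their own pace and stop on an object; the grip force is fixed at half the most. Time passes only in rows, so rows that do not move let the fingers close. It gives the time, the measured TCP pose, the force and the opening at its end, in the units of the state.
- read_state(): the state, without advancing time (a new reading comes with each control period).
- get_image(name): name is "side" or "top" or "wrist"; returns a dict with "image" (480x640x3 uint8, red, green, blue), "mtx" (3x3 intrinsics, pixels), "extrinsics" (4x4, takes a point from camera to world coordinates). Camera axes: x right, y up, looking along -z (the intrinsics and any distortion apply to the point x, -y, -z); pixel columns grow to the right and rows downward; lengths in mm; the calibration is good to about 2 mm. A picture is of the moment at which its call begins. There is no depth.
- job_done(): hands the job in, once; it reports no verdict.
The state is a dict: "clock": time; "joints": joint angles; "joint_vel": joint speeds; "joint_efforts": joint torques, N m; "position": TCP position; "ee_rot": TCP orientation; "contact_force": force on the tool from outside, world axes, zero at the start; "wrist_torque": the same for the moment, N m; "gripper_width": finger opening in mm.
Only numpy, scipy, OpenCV 4.12 (cv2) and the standard library are available. Lean on these libraries where they do the work, as an engineer would, in place of code of your own. Each camera call takes 0.05 s, during which the arm holds its last target. There are 200 camera calls.

## Working session

There is one attempt and no reset: what is moved stays moved. The work goes in short steps, Python scripts to look and compute and a tool call to move; the robot and the scene stay as the last step left them, time stands still between calls to the robot, and variables do not carry over. Pictures are saved under pics/ and viewed, about 8 in all and at most 12, crops included, and the job is handed in when it is done.

Besides the shell and the picture viewer there is one more tool, called after ">>>" as a command line: name --pt "numbers of a row" for each row, then --argument value for the rest. servo_tool: Moves the arm, as the interface text tells. Its arguments: {"type":"object","properties":{"rows":{"type":"array","items":{"type":"array","items":{"type":"number"}}}},"required":["rows"]}

```bash
mkdir -p pics
python3 - <<'E'
from bench import *
import cv2
s=read_state();print(s)
for n in("side","top"):
    d=get_image(n);cv2.imwrite(f"pics/{n}0.png",d["image"][:,:,::-1]);print(n,d["mtx"].round(1).tolist(),d["extrinsics"].round(3).tolist(),[k for k in d])
E
```

```text
{'clock': 0.0, 'joints': array([-9.65412674e-01,  3.85549443e-01,  6.61691776e-03, -4.75673903e-04,
       -1.19401490e+00, -2.58571301e-01]), 'joint_vel': array([ 6.55568462e-04,  1.56197910e-03, -1.40404936e-03, -6.27385142e-05,
        1.54654623e-03,  4.25176082e-04]), 'joint_efforts': array([ 8.12721610e-04, -3.92285621e+01,  1.88398737e+01,  4.18632969e+00,
       -4.72899686e-03,  1.08832282e-05]), 'position': array([ 212.24049891, -587.25753576,  241.22583707]), 'ee_rot': array([-1.72451902e-01,  9.85017328e-01,  1.06929958e-03, -2.49544902e-04]), 'contact_force': array([ 0.09295365, -0.50023975, -0.34649844]), 'wrist_torque': array([ 0.04989599, -0.03555631,  0.02703278]), 'gripper_width': 85.34042253520032}
side [[450.4, 0.0, 318.7], [0.0, 450.4, 241.0], [0.0, 0.0, 1.0]] [[-0.953, 0.202, -0.227, 361.787], [-0.304, -0.617, 0.726, 720.437], [0.006, 0.761, 0.649, 706.973], [0.0, 0.0, 0.0, 1.0]] ['image', 'mtx', 'extrinsics']
top [[519.5, 0.0, 330.1], [0.0, 519.5, 244.5], [0.0, 0.0, 1.0]] [[0.002, 0.992, -0.123, 430.195], [-1.0, 0.005, 0.025, 59.94], [0.026, 0.123, 0.992, 985.642], [0.0, 0.0, 0.0, 1.0]] ['image', 'mtx', 'extrinsics']
```

View pics/side0.png

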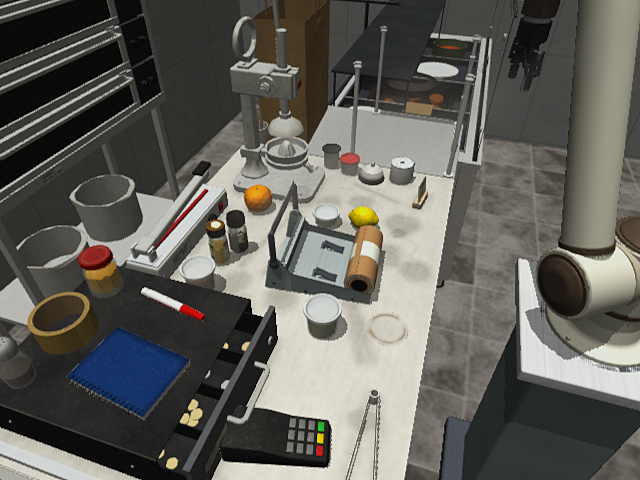

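View pics/top0.png

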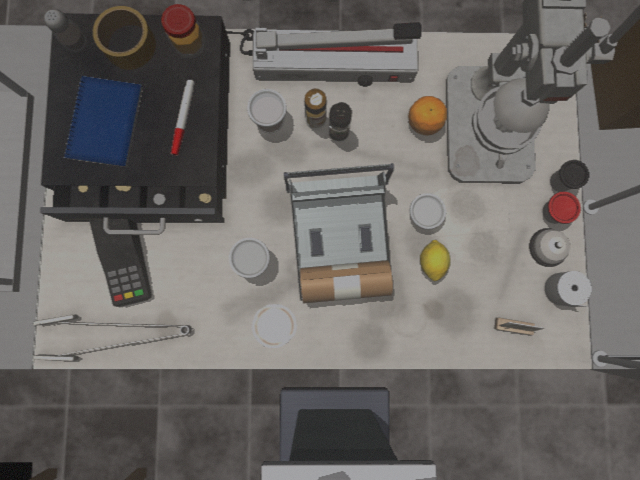

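The side view shows the dispenser around (320,265), with the roll at (365,258) on the robot side and the bar raised at (285,225). The top view shows the roll spanning (301..392, 265..300), the bar at about (287,180)–(392,170), the pot at (250,258), the lemon at (435,260) and the cup at (428,212).

```bash
cat > h.py <<'E'
from bench import *
import cv2, numpy as np
def ray(d,u,v):
    K=d["mtx"];E=d["extrinsics"]
    r=E[:3,:3]@np.array([(u-K[0,2])/K[0,0],-(v-K[1,2])/K[1,1],-1.]);return E[:3,3],r
def onz(d,u,v,z):
    o,r=ray(d,u,v);return o+r*(z-o[2])/r[2]
def proj(d,p):
    E=d["extrinsics"];K=d["mtx"];c=E[:3,:3].T@(np.array(p)-E[:3,3])
    return K[0,2]+K[0,0]*c[0]/-c[2],K[1,2]+K[1,1]*c[1]/c[2]
def tri(d1,a,d2,b):
    o1,r1=ray(d1,*a);o2,r2=ray(d2,*b)
    t=np.linalg.lstsq(np.c_[r1,-r2],o2-o1,rcond=None)[0]
    return (o1+r1*t[0]+o2+r2*t[1])/2, np.linalg.norm(o1+r1*t[0]-o2-r2*t[1])
E
python3 - <<'E'
from h import *
d=get_image("top");im=d["image"];s=get_image("side")
hsv=cv2.cvtColor(im,cv2.COLOR_RGB2HSV)
m=cv2.inRange(hsv,(5,70,50),(20,255,255));m[:255]=0;m[310:]=0;m[:,:285]=0;m[:,405:]=0
pts=cv2.findNonZero(m);(c,sz,a)=cv2.minAreaRect(pts);b=cv2.boxPoints((c,sz,a));print(c,sz,a,b.tolist())
print("centre",onz(d,*c,60))
for p in b:print(onz(d,*p,47))
t=cv2.resize(im[155:315,270:410],None,fx=5,fy=5,interpolation=cv2.INTER_CUBIC)[:,:,::-1]
t2=cv2.resize(s["image"][170:310,255:395],None,fx=4,fy=4,interpolation=cv2.INTER_CUBIC)[:,:,::-1]
cv2.imwrite("pics/t1.png",cv2.resize(t,(525,600)));cv2.imwrite("pics/s1.png",t2)
E
```

```text
(346.0089111328125, 281.1004638671875) (33.8673095703125, 91.46443176269531) 84.9363784790039 [[298.9605712890625, 268.269287109375], [390.06805419921875, 260.19647216796875], [393.0572509765625, 293.931640625], [301.94976806640625, 302.00445556640625]]
centre [479.73667283   7.68030308  60.        ]
[503.32741704  92.07893421  47.        ]
[518.70776021 -73.40604004  47.        ]
[457.56942231 -78.06744039  47.        ]
[442.70147858  86.15596914  47.        ]
```

View pics/t1.png

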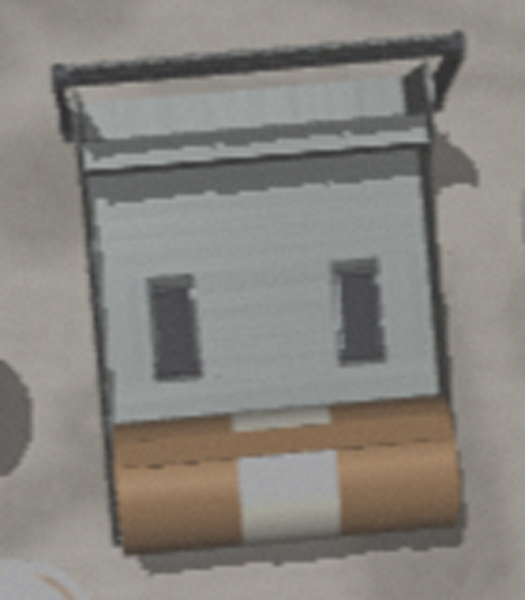

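View pics/s1.png

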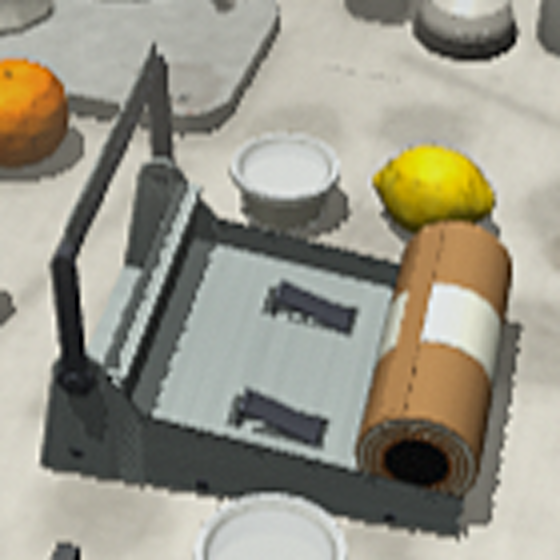

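Run:
```python
from h import *
d=get_image("top");s=get_image("side")
f=lambda x,y:(270+x/3.75,155+y/3.75)
g=lambda x,y:(255+x/4,170+y/4)
L=tri(d,f(57,76),s,g(67,255));R=tri(d,f(462,43),s,g(157,55));print("bar",L,R,np.linalg.norm(L[0]-R[0]))
a=onz(d,*f(174,328),25.7);b=onz(d,*f(358,311),25.7);print("slots",a,b,np.linalg.norm(a-b))
psi=np.mean([np.arctan2(-(p[0]-q[0]),p[1]-q[1]) for p,q in((a,b),)]);print("psi",np.degrees(psi))
e=np.array([np.cos(psi),np.sin(psi)]);n=np.array([-e[1],e[0]])
c=onz(d,346.0,281.1,47)[:2]
S=(a+b)[:2]/2
print("roll c",c,"slot mid",S,"rel along/across (expect slots 98.5cos8-25+..)", (S-c)@e,(S-c)@n)
B=(L[0]+R[0])[:2]/2;print("bar rel slot",(B-S)@e,(B-S)@n)
```

```text
bar (array([646.77013169, 112.17392685, 156.5412563 ]), np.float64(0.06806748885334128)) (array([664.35851864, -64.79962603, 156.19232675]), np.float64(2.1170026331899536)) 177.84575206017783
slots [553.2652416   60.81819582  25.7       ] [562.29097541 -30.81233443  25.7       ] 92.07398082463732
psi 5.625566205772568
roll c [480.43322877   6.96246689] slot mid [557.77810851  15.00293069] rel along/across (expect slots 98.5cos8-25+..) 77.76055041976261 0.41985440210994923
bar rel slot 98.16654236214696 -0.9432925956058166
```

>>> servo_tool --pt "1 0 0 0 0 0 7.2" --pt "1 0 0 0 0 0 7.2" --pt "1 -2 4.5 0 0 0 0" --pt "1 -2 4.5 0 0 0 0" --pt "1 -2 4.5 0 0 0 0" --pt "1 -2 4.5 0 0 0 0" --pt "1 -2 4.5 0 0 0 0" --pt "1 -2 4.5 0 0 0 0" --pt "1 -2 4.5 0 0 0 0" --pt "1 -2 4.5 0 0 0 0" --pt "1 -2 4.5 0 0 0 0" --pt "1 -2 4.5 0 0 0 0"

```text
clock: 1.5
position: [368.8, -118.9, 242.8]
ee_rot: [-0.048, 0.999, -0.0, 0.001]
contact_force: [1.6, -1.2, 1.2]
gripper_width: 85.4
```

```bash
cat >> h.py <<'E'
PSI=np.radians(5.5);EX=np.array([np.cos(PSI),np.sin(PSI)]);NY=np.array([-EX[1],EX[0]]);D=np.array([570.2,16.2])
def rep():
    from scipy.spatial.transform import Rotation as R
    s=read_state();p=s["position"];q=p[:2]-D
    x=R.from_quat(s["ee_rot"]).as_matrix()
    print("t",round(s["clock"],2),"disp xy",round(q@EX,1),round(q@NY,1),"z",p[2].round(1),"toolx",np.degrees(np.arctan2(x[1,0],x[0,0])).round(2),"z",x[:,2].round(3),"F",s["contact_force"].round(1),s["gripper_width"].round(1),s["joints"].round(2))
E
python3 -c "
from h import *
rep()"
```

```text
Traceback (most recent call last):
  File "h.py", line 20, in rep
    print("t",round(s["clock"],2),"disp xy",round(q@EX,1),round(q@NY,1),"z",p[2].round(1),"toolx",np.degrees(np.arctan2(x[1,0],x[0,0])).round(2),"z",x[:,2].round(3),"F",s["contact_force"].round(1),s["gripper_width"].round(1),s["joints"].round(2))
                                                                                                                                                                                                     ^^^^^^^^^^^^^^^^^^^^^^^^
AttributeError: 'float' object has no attribute 'round'
```

>>> servo_tool --pt "1 -1.6 3.8 0 0 0 0" --pt "1 -1.6 3.8 0 0 0 0" --pt "1 -1.6 3.8 0 0 0 0" --pt "1 0 0 4 0 0 0" --pt "1 0 0 4 0 0 0" --pt "1 0 0 4 0 0 0" --pt "1 0 0 2 0 0 0" --pt "1 0 0 0 0 0 0"

```text
clock: 2.3
position: [403.5, -3.4, 100.0]
ee_rot: [-0.048, 0.999, -0.001, -0.003]
contact_force: [-0.5, -0.4, -0.8]
gripper_width: 85.4
```

```bash
sed -i 's/s\["gripper_width"\].round(1)/s["gripper_width"]/' h.py
python3 -c "
from h import *
rep()
cv2.imwrite('pics/w1.png',get_image('wrist')['image'][:,:,::-1])
im=get_image('side')['image'];cv2.imwrite('pics/s2.png',cv2.resize(im[130:330,240:480],None,fx=3,fy=3)[:,:,::-1])"
```

```text
t 2.3 disp xy -167.8 -3.5 z 100.0 toolx -174.54 z [-0.007 -0.002 -1.   ] F [-0.5 -0.4 -0.8] 85.36767940142089 [ 0.4   0.19 -0.7  -0.   -0.69 -1.87]
```

View pics/s2.png

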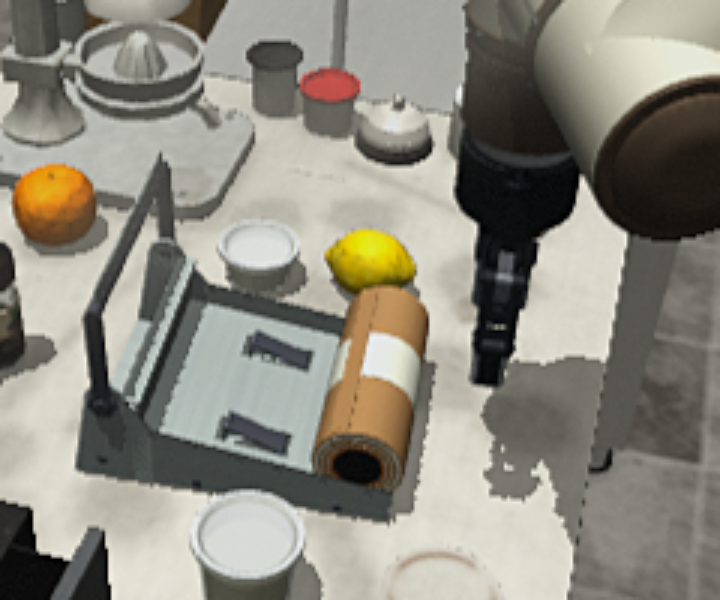

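The gripper is in front of the roll and clear of it. The near fingertip is at side pixel (402,257).

```bash
python3 -c "
from h import *
d=get_image('side')
for y in(30,42,57):
  o,r=ray(d,402.3,257.3);t=(y-o[1])/r[1];print(y,o+r*t)
"
```

```text
30 [401.08492277  30.          93.48512518]
42 [400.40192164  42.         104.14771869]
57 [399.54817024  57.         117.47596058]
```

>>> servo_tool --pt "1 0 0.2 2 0 0 0" --pt "1 0 0.15 2 0 0 0" --pt "1 0 0 2 0 0 0" --pt "1 -0.8 0 0 0 0 0" --pt "1 -0.8 0 0 0 0 0" --pt "1 -0.8 0 0 0 0 0" --pt "1 -0.25 0 0 0 0 0" --pt "1 -0.25 0 0 0 0 0" --pt "1 -0.25 0 0 0 0 0" --pt "1 -0.2 0 0 0 0 0"

```text
clock: 3.45
position: [438.0, 3.7, 42.4]
ee_rot: [-0.048, 0.999, -0.0, -0.001]
contact_force: [-2.7, 1.7, 2.3]
gripper_width: 85.1
```

```bash
python3 -c "
from h import *
rep()"
```

```text
t 3.45 disp xy -132.8 0.3 z 42.4 toolx -174.55 z [-0.001 -0.    -1.   ] F [-2.7  1.7  2.3] 85.14207476197429 [ 0.38  0.35 -0.69 -0.   -0.54 -1.86]
```

>>> servo_tool --pt "1 -0.15 0 -0.02 0 0 0" --pt "1 -0.2 0 -0.03 0 0 0" --pt "1 -0.25 0 -0.035 0 0 0" --pt "1 -0.25 0 -0.035 0 0 0" --pt "1 -0.25 0 -0.035 0 0 0" --pt "1 -0.25 0 -0.035 0 0 0" --pt "1 -0.25 0 -0.035 0 0 0" --pt "1 -0.25 0 -0.035 0 0 0" --pt "1 -0.25 0 -0.035 0 0 0" --pt "1 -0.25 0 -0.035 0 0 0" --pt "1 -0.25 0 -0.035 0 0 0" --pt "1 -0.25 0 -0.035 0 0 0"

```text
clock: 4.65
position: [467.1, 6.7, 46.3]
ee_rot: [-0.048, 0.999, -0.0, -0.0]
contact_force: [-3.1, -1.1, 2.3]
gripper_width: 85.3
```

```bash
python3 -c "
from h import *
rep()
a=get_image('side')['image'];b=get_image('top')['image']
cv2.imwrite('pics/st3.png',np.hstack([cv2.resize(a[150:310,250:400],(375,400)),cv2.resize(b[150:310,270:420],(375,400))])[:,:,::-1])"
```

```text
t 4.65 disp xy -103.5 0.4 z 46.3 toolx -174.53 z [-0. -0. -1.] F [-3.1 -1.1  2.3] 85.25029676562897 [ 0.36  0.38 -0.61  0.   -0.58 -1.84]
```

View pics/st3.png

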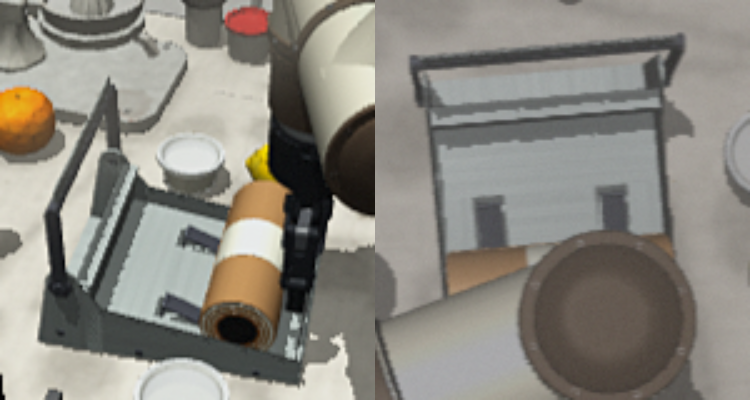

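The roll is climbing square to the ramp, with the fingertips behind it at the left crop's (300,250).

>>> servo_tool --pt "1 -0.25 0 -0.035 0 0 0" --pt "1 -0.25 0 -0.035 0 0 0" --pt "1 -0.25 0 -0.035 0 0 0" --pt "1 -0.25 0 -0.035 0 0 0" --pt "1 -0.25 0 -0.035 0 0 0" --pt "1 -0.25 0 -0.035 0 0 0" --pt "1 -0.25 0 -0.035 0 0 0" --pt "1 -0.25 0 -0.035 0 0 0" --pt "1 -0.25 0 -0.035 0 0 0" --pt "1 -0.25 0 -0.035 0 0 0" --pt "1 -0.25 0 -0.035 0 0 0" --pt "1 -0.25 0 -0.035 0 0 0"

```text
clock: 5.95
position: [491.2, 8.2, 49.8]
ee_rot: [-0.047, 0.999, -0.001, -0.006]
contact_force: [-13.1, -2.2, 10.6]
gripper_width: 85.7
```

>>> servo_tool --pt "1 -0.25 0 -0.035 0 0 0" --pt "1 -0.25 0 -0.035 0 0 0" --pt "1 -0.25 0 -0.035 0 0 0" --pt "1 -0.25 0 -0.035 0 0 0" --pt "1 -0.25 0 -0.035 0 0 0" --pt "1 -0.25 0 -0.035 0 0 0" --pt "1 -0.25 0 -0.035 0 0 0" --pt "1 -0.25 0 -0.035 0 0 0" --pt "1 -0.25 0 -0.035 0 0 0" --pt "1 -0.25 0 -0.035 0 0 0" --pt "1 -0.25 0 -0.035 0 0 0" --pt "1 -0.25 0 -0.035 0 0 0"

```text
clock: 7.15
position: [526.3, 12.3, 54.7]
ee_rot: [-0.048, 0.999, -0.0, -0.001]
contact_force: [-4.3, 0.5, 3.5]
gripper_width: 85.2
```

```bash
python3 -c "
from h import *
rep()"
```

```text
t 7.15 disp xy -44.1 0.3 z 54.7 toolx -174.54 z [-0.001 -0.    -1.   ] F [-4.3  0.5  3.5] 85.2182403018334 [ 0.33  0.44 -0.46 -0.   -0.67 -1.81]
```

>>> servo_tool --pt "1 -0.25 0 -0.035 0 0 0" --pt "1 -0.25 0 -0.035 0 0 0" --pt "1 -0.25 0 -0.035 0 0 0" --pt "1 -0.25 0 -0.035 0 0 0" --pt "1 -0.25 0 -0.035 0 0 0" --pt "1 -0.25 0 -0.035 0 0 0" --pt "1 -0.25 0 -0.035 0 0 0" --pt "1 -0.25 0 -0.035 0 0 0" --pt "1 -0.25 0 -0.035 0 0 0" --pt "1 -0.25 0 -0.035 0 0 0" --pt "1 -0.2 0 -0.025 0 0 0"

```text
clock: 8.25
position: [553.9, 15.0, 58.5]
ee_rot: [-0.048, 0.999, 0.0, 0.0]
contact_force: [-0.1, 1.1, 0.4]
gripper_width: 85.2
```

```bash
python3 -c "
from h import *
rep()"
```

```text
t 8.25 disp xy -16.3 0.4 z 58.5 toolx -174.53 z [ 0.  0. -1.] F [-0.1  1.1  0.4] 85.16618196924212 [ 0.32  0.47 -0.39  0.   -0.71 -1.8 ]
```

Almost no force, as the text says for the last stretch. I'll creep on until the stop is felt.

>>> servo_tool --pt "1 -0.15 0 -0.02 0 0 0" --pt "1 -0.15 0 -0.02 0 0 0" --pt "1 -0.1 0 0 0 0 0" --pt "1 0 0 0 0 0 0"

```text
clock: 8.65
position: [556.8, 15.1, 58.8]
ee_rot: [-0.048, 0.999, -0.0, -0.001]
contact_force: [-3.6, 1.0, 2.3]
gripper_width: 85.2
```

```bash
python3 -c "
from h import *
rep()"
```

```text
t 8.65 disp xy -13.5 0.2 z 58.8 toolx -174.54 z [-0.002 -0.    -1.   ] F [-3.6  1.   2.3] 85.16350609583102 [ 0.32  0.47 -0.38 -0.   -0.72 -1.79]
```

>>> servo_tool --pt "1 -0.15 0 0 0 0 0" --pt "1 -0.15 0 0 0 0 0" --pt "1 -0.1 0 0 0 0 0" --pt "1 0 0 0 0 0 0"

```text
clock: 9.05
position: [557.3, 14.8, 58.3]
ee_rot: [-0.047, 0.999, -0.001, -0.005]
contact_force: [-10.4, -0.7, 8.0]
gripper_width: 85.6
```

```bash
python3 -c "
from h import *
rep()
a=get_image('side')['image']
cv2.imwrite('pics/s4.png',cv2.resize(a[170:310,250:400],None,fx=4,fy=4)[:,:,::-1])"
```

```text
t 9.05 disp xy -12.9 -0.1 z 58.3 toolx -174.58 z [-0.009 -0.002 -1.   ] F [-10.4  -0.7   8. ] 85.6432695695519 [ 0.32  0.48 -0.37 -0.   -0.73 -1.79]
```

View pics/s4.png

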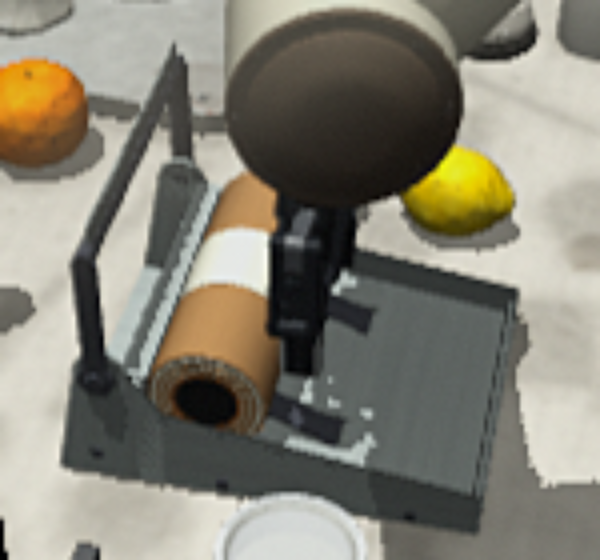

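It meets a firm stop where home should be (TCP −13; expected −14), and the roll touches the back plate in the picture. I'll ease off slowly and check that it stays.

>>> servo_tool --pt "1 0.2 0 0 0 0 0" --pt "1 0.2 0 0 0 0 0" --pt "1 0.2 0 0 0 0 0" --pt "1 0.2 0 0 0 0 0" --pt "1 0.2 0 0 0 0 0" --pt "1 0 0 0 0 0 0"

```text
clock: 9.7
position: [551.9, 15.0, 59.0]
ee_rot: [-0.048, 0.999, 0.0, 0.001]
contact_force: [-0.5, -0.4, -0.2]
gripper_width: 85.3
```

```bash
python3 -c "
from h import *
rep()
a=get_image('side');print(a['image'].shape)
cv2.imwrite('pics/s5.png',cv2.resize(a['image'][170:310,250:400],None,fx=4,fy=4)[:,:,::-1])
p=cv2.imread('pics/s4.png').astype(int);q=cv2.imread('pics/s5.png').astype(int)
for i in (p,q):
  r=i[400,140:300].mean(1) if 0 else i[395,140:290:5].sum(1)//3; print(r.tolist())
"
```

```text
t 9.7 disp xy -18.4 0.5 z 59.0 toolx -174.52 z [ 0.001  0.    -1.   ] F [-0.5 -0.4 -0.2] 85.30709139515332 [ 0.32  0.46 -0.4   0.   -0.71 -1.8 ]
(480, 640, 3)
[66, 44, 65, 81, 63, 66, 49, 23, 10, 9, 10, 10, 11, 10, 11, 11, 9, 8, 12, 36, 65, 69, 69, 80, 69, 49, 36, 36, 53, 73]
[67, 48, 40, 80, 75, 65, 64, 42, 18, 9, 11, 9, 8, 8, 13, 12, 10, 8, 7, 21, 57, 59, 70, 69, 77, 63, 47, 38, 52, 72]
```

>>> servo_tool --pt "1 0.7 0 0 0 0 0" --pt "1 1.3 0 0 0 0 0" --pt "1 0 0 -3 0 0 0" --pt "1 0 0 -4.4 0 0 0" --pt "1 0 0 -4.4 0 0 0" --pt "1 0 0 -4.4 0 0 0" --pt "1 -4 0 0 0 0 0" --pt "1 -4 0 0 0 0 0" --pt "1 -4 0 0 0 0 0" --pt "1 -4 0 0 0 0 0" --pt "1 0 0 0 0 0 0"

```text
clock: 10.85
position: [693.8, 28.5, 217.8]
ee_rot: [-0.047, 0.999, -0.0, -0.001]
contact_force: [-1.3, 0.3, -1.7]
gripper_width: 85.4
```

```bash
python3 -c "
from h import *
rep()
a=get_image('side')['image']
cv2.imwrite('pics/s6.png',cv2.resize(a[100:310,230:410],None,fx=2.8,fy=2.8)[:,:,::-1])"
```

```text
t 10.85 disp xy 124.2 0.4 z 217.8 toolx -174.56 z [-0.001 -0.001 -1.   ] F [-1.3  0.3 -1.7] 85.39975297503169 [ 0.27  0.52  0.17  0.   -1.22 -1.75]
```

View pics/s6.png

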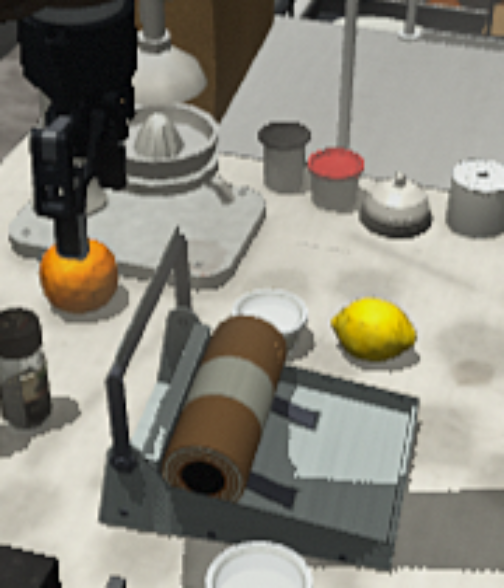

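The picture shows the roll against the back stop, the keeper tongues up behind it at (295,415) and (270,490), and the fingers clear behind the bar.

>>> servo_tool --pt "1 0 0 2 0 0 0" --pt "1 0 0 2 0 0 0" --pt "1 0 0 2 0 0 0" --pt "1 0 0 2 0 0 0" --pt "1 0.8 0 0 0 0 0" --pt "1 0.7 0 0 0 0 0" --pt "1 0.4 0 0 0 0 0" --pt "1 0.3 0 0 0 0 0" --pt "1 0.4 0 0.05 0 0 0" --pt "1 0.4 0 0.07 0 0 0"

```text
clock: 11.9
position: [661.9, 25.5, 141.2]
ee_rot: [-0.048, 0.999, 0.0, 0.002]
contact_force: [1.6, 0.3, 1.7]
gripper_width: 85.3
```

```bash
python3 -c "
from h import *
rep()"
```

```text
t 11.9 disp xy 92.2 0.5 z 141.2 toolx -174.52 z [ 0.004  0.001 -1.   ] F [1.6 0.3 1.7] 85.30274363781632 [ 0.28  0.52 -0.03  0.   -1.01 -1.76]
```

>>> servo_tool --pt "1 0.4 0 0.35 0 0 0" --pt "1 0.4 0 0.3 0 0 0" --pt "1 0.38 0 0.2 0 0 0" --pt "1 0.37 0 0.2 0 0 0" --pt "1 0.36 0 0.2 0 0 0" --pt "1 0.35 0 0.2 0 0 0" --pt "1 0.34 0 0.23 0 0 0" --pt "1 0.33 0 0.24 0 0 0" --pt "1 0.3 0 0.26 0 0 0" --pt "1 0.3 0 0.28 0 0 0" --pt "1 0.28 0 0.3 0 0 0" --pt "1 0.27 0 0.3 0 0 0"

```text
clock: 13.1
position: [620.1, 21.3, 108.7]
ee_rot: [-0.048, 0.999, -0.0, -0.0]
contact_force: [2.3, -0.0, 1.2]
gripper_width: 85.2
```

```bash
python3 -c "
from h import *
rep()
a=get_image('side')['image']
cv2.imwrite('pics/s7.png',cv2.resize(a[100:310,230:410],None,fx=2.8,fy=2.8)[:,:,::-1])"
```

```text
t 13.1 disp xy 50.2 0.3 z 108.7 toolx -174.53 z [-0. -0. -1.] F [ 2.3 -0.   1.2] 85.17204438398338 [ 0.29  0.5  -0.17 -0.   -0.9  -1.77]
```

View pics/s7.png

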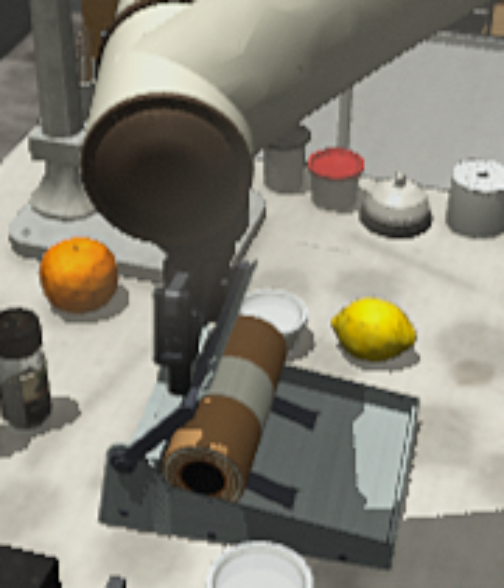

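The bar is now swung to about 0.87 rad over the roll (rod from (190,410) to (250,265)). Next I'll press it down from above.

>>> servo_tool --pt "1 -0.5 0 0 0 0 0" --pt "1 -0.8 0 0 0 0 0" --pt "1 0 0 -2.5 0 0 0" --pt "1 0 0 -2.0 0 0 0" --pt "1 0 0 0 0 0 0" --pt "1 1.3 0 0 0 0 0" --pt "1 1.0 0 0 0 0 0" --pt "1 0 0 1 0 0 0" --pt "1 0 0 0.7 0 0 0" --pt "1 0 0 0.3 0 0 0" --pt "1 0 0 0.3 0 0 0"

```text
clock: 14.25
position: [610.9, 20.4, 130.5]
ee_rot: [-0.048, 0.999, -0.0, 0.0]
contact_force: [0.7, -0.4, 0.4]
gripper_width: 85.4
```

```bash
python3 -c "
from h import *
rep()"
```

```text
t 14.25 disp xy 40.9 0.3 z 130.5 toolx -174.52 z [ 0. -0. -1.] F [ 0.7 -0.4  0.4] 85.39955664974804 [ 0.3   0.46 -0.18  0.   -0.94 -1.77]
```

>>> servo_tool --pt "1 0.2 0 0.3 0 0 0" --pt "1 0.2 0 0.3 0 0 0" --pt "1 0.2 0 0.3 0 0 0" --pt "1 0.2 0 0.3 0 0 0" --pt "1 0.15 0 0.3 0 0 0" --pt "1 0.15 0 0.3 0 0 0" --pt "1 0.15 0 0.3 0 0 0" --pt "1 0.1 0 0.3 0 0 0"

```text
clock: 15.05
position: [596.9, 19.2, 106.8]
ee_rot: [-0.048, 0.999, -0.0, -0.0]
contact_force: [-0.3, 0.2, 1.8]
gripper_width: 85.8
```

```bash
python3 -c "
from h import *
rep()"
```

```text
t 15.05 disp xy 26.8 0.4 z 106.8 toolx -174.53 z [-0. -0. -1.] F [-0.3  0.2  1.8] 85.77628481443467 [ 0.3   0.46 -0.24 -0.   -0.87 -1.78]
```

>>> servo_tool --pt "1 0 0 0.25 0 0 0" --pt "1 0 0 0.25 0 0 0" --pt "1 0 0 0.2 0 0 0" --pt "1 0 0 0 0 0 0"

```text
clock: 15.45
position: [597.2, 19.2, 99.7]
ee_rot: [-0.048, 0.999, 0.0, -0.0]
contact_force: [0.9, 0.5, -0.1]
gripper_width: 85.4
```

```bash
python3 -c "
from h import *
rep()
a=get_image('side')['image']
cv2.imwrite('pics/s8.png',cv2.resize(a[150:300,250:400],None,fx=3.5,fy=3.5)[:,:,::-1])"
```

```text
t 15.45 disp xy 27.1 0.4 z 99.7 toolx -174.53 z [-0.  0. -1.] F [ 0.9  0.5 -0.1] 85.43860401385125 [ 0.3   0.47 -0.24 -0.   -0.85 -1.78]
```

View pics/s8.png

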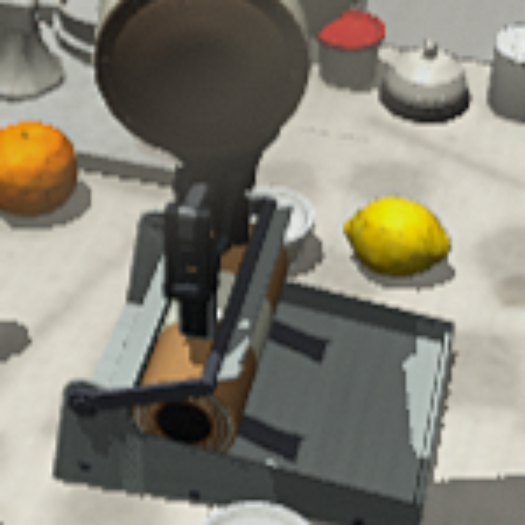

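```bash
cat >> h.py <<'E'
def bar(px,ny=88):
    d=get_image('side');o,r=ray(d,*px);t=(ny-(o[:2]-D)@NY)/(r[:2]@NY);p=o+t*r
    x=(p[:2]-D)@EX;print('rod disp x',x,'z',p[2],'theta',np.arctan2(94-x,p[2]-76),'rad',np.hypot(94-x,p[2]-76))
E
python3 -c "
from h import *
bar((310,260.5));bar((311,258.5))"
```

```text
rod disp x 10.528791238899018 z 101.49979617155759 theta 1.2743085412963073 rad 87.27933487848246
rod disp x 8.476713427108239 z 107.27045331498311 theta 1.2202597281781475 rad 91.06082470938591
```

The finger has slipped behind the rod; the bar stands at about 1.25 rad. I'll lift, move 12 mm towards the robot and press from above.

>>> servo_tool --pt "1 -0.3 0 0 0 0 0" --pt "1 0 0 -1.5 0 0 0" --pt "1 0 0 -2 0 0 0" --pt "1 0.8 0 0 0 0 0" --pt "1 0.7 0 0 0 0 0" --pt "1 0 0 0 0 0 0" --pt "1 0 0 1.2 0 0 0" --pt "1 0 0 0.6 0 0 0" --pt "1 0 0 0.3 0 0 0" --pt "1 0 0 0.3 0 0 0" --pt "1 0 0 0 0 0 0"

```text
clock: 16.7
position: [584.9, 17.9, 110.3]
ee_rot: [-0.048, 0.999, -0.0, -0.001]
contact_force: [-0.1, 0.2, 0.3]
gripper_width: 85.7
```

```bash
python3 -c "
from h import *
rep()"
```

```text
t 16.7 disp xy 14.8 0.3 z 110.3 toolx -174.53 z [-0.001 -0.    -1.   ] F [-0.1  0.2  0.3] 85.65091555781082 [ 0.31  0.44 -0.26 -0.   -0.87 -1.78]
```

>>> servo_tool --pt "1 0 0 0.25 0 0 0" --pt "1 0 0 0.25 0 0 0" --pt "1 0 0 0.2 0 0 0" --pt "1 0 0 0 0 0 0"

```text
clock: 17.1
position: [584.9, 17.9, 103.9]
ee_rot: [-0.048, 0.999, -0.0, -0.0]
contact_force: [1.4, 0.2, 1.1]
gripper_width: 85.2
```

```bash
python3 -c "
from h import *
rep()"
```

```text
t 17.1 disp xy 14.8 0.3 z 103.9 toolx -174.54 z [-0. -0. -1.] F [1.4 0.2 1.1] 85.1841494791807 [ 0.31  0.45 -0.27 -0.   -0.85 -1.78]
```

>>> servo_tool --pt "1 0 0 0.2 0 0 0" --pt "1 0 0 0.2 0 0 0" --pt "1 0 0 0.15 0 0 0" --pt "1 0 0 0 0 0 0"

```text
clock: 17.5
position: [585.1, 18.0, 98.3]
ee_rot: [-0.048, 0.999, -0.0, -0.0]
contact_force: [-0.6, -0.6, -0.0]
gripper_width: 85.4
```

```bash
python3 -c "
from h import *
rep()
a=get_image('side')['image']
cv2.imwrite('pics/s9.png',cv2.resize(a[150:300,250:400],None,fx=3.5,fy=3.5)[:,:,::-1])"
```

```text
t 17.5 disp xy 15.0 0.3 z 98.3 toolx -174.53 z [-0. -0. -1.] F [-0.6 -0.6 -0. ] 85.39039985041586 [ 0.31  0.46 -0.28  0.   -0.84 -1.78]
```

>>> servo_tool --pt "1 0.5 0 -0.5 0 0 0" --pt "1 0 0 0.5 0 0 0" --pt "1 0 0 0.15 0 0 0" --pt "1 0 0 0.15 0 0 0" --pt "1 0 0 0 0 0 0"

```text
clock: 18.05
position: [580.4, 17.6, 97.9]
ee_rot: [-0.048, 0.999, -0.0, 0.001]
contact_force: [-4.0, 1.1, 13.4]
gripper_width: 85.3
```

```bash
python3 -c "
from h import *
rep()
a=get_image('side')['image']
cv2.imwrite('pics/s10.png',cv2.resize(a[165:285,255:375],None,fx=5,fy=5,interpolation=cv2.INTER_CUBIC)[:,:,::-1])"
```

```text
t 18.05 disp xy 10.3 0.5 z 97.9 toolx -174.48 z [ 0.001 -0.    -1.   ] F [-4.   1.1 13.4] 85.30154771397018 [ 0.31  0.45 -0.29  0.   -0.83 -1.78]
```

View pics/s10.png

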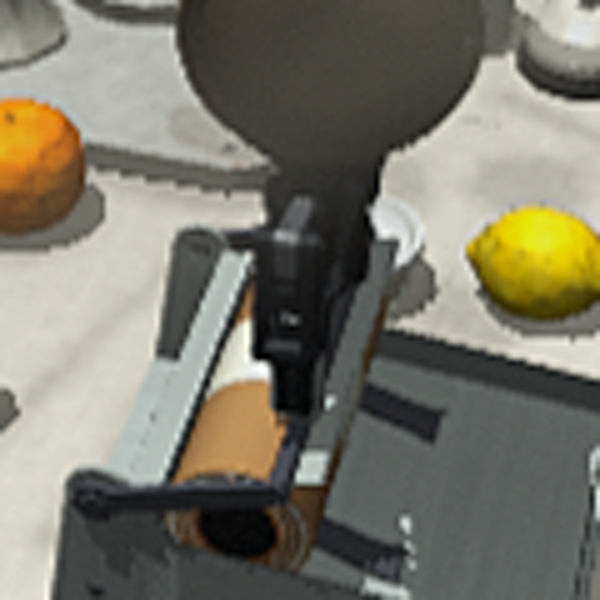

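The fingertip now bears on the rod at (295,410) and meets a firm 13 N stop at the expected height. I'll lift straight off and clear away.

>>> servo_tool --pt "1 0 0 -0.5 0 0 0" --pt "1 0 0 -1 0 0 0" --pt "1 0 0 -3 0 0 0" --pt "1 0 0 -4 0 0 0" --pt "1 0 0 -4 0 0 0" --pt "1 4 0 -2 0 0 0" --pt "1 4 0 0 0 0 0" --pt "1 4 0 0 0 0 0" --pt "1 4 0 0 0 0 0" --pt "1 4 0 0 0 0 0" --pt "1 0 0 0 0 0 0"

```text
clock: 19.2
position: [376.6, -2.6, 240.6]
ee_rot: [-0.048, 0.999, 0.001, -0.0]
contact_force: [0.4, -0.4, 0.5]
gripper_width: 85.5
```

```bash
python3 -c "
from h import *
rep()
a=get_image('side')['image'];b=get_image('top')['image']
cv2.imwrite('pics/f.png',np.hstack([cv2.resize(a[175:295,255:385],(433,400),interpolation=cv2.INTER_CUBIC),cv2.resize(b[155:285,280:400],(367,400),interpolation=cv2.INTER_CUBIC)])[:,:,::-1])"
```

```text
t 19.2 disp xy -194.5 -0.2 z 240.6 toolx -174.51 z [-0.001  0.001 -1.   ] F [ 0.4 -0.4  0.5] 85.49648659941272 [ 0.43 -0.06 -0.54 -0.   -1.08 -1.9 ]
```

View pics/f.png

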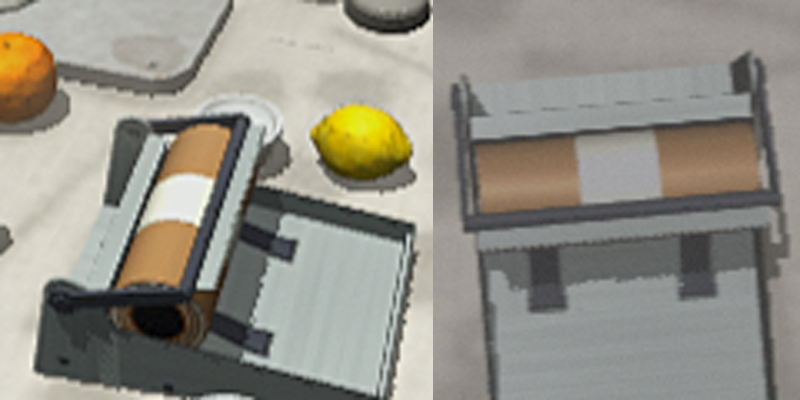

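The last picture shows the roll at the back stop, the bar lying along it and the hand away. One numeric check of the bar's height before handing in.

```bash
python3 -c "
from h import *
d=get_image('top');s=get_image('side')
for a,b in(((291.4,228.5),(312,265.1)),((392.8,220),(328.3,211))):
  p,g=tri(d,a,s,b);x=(p[:2]-D)@EX;print(p.round(1),round(g,1),'x',round(x,1),'theta',np.arctan2(85-x,p[2]-76).round(2),'rad',np.hypot(85-x,p[2]-76).round(1))
i=d['image']
m=cv2.inRange(cv2.cvtColor(i,cv2.COLOR_RGB2HSV),(5,70,50),(20,255,255));m[:185]=0;m[300:]=0;m[:,:285]=0;m[:,405:]=0
y,x=np.nonzero(m);print('roll rows',y.min(),y.max());
for v in(y.min(),y.max()):print((onz(d,340,v,64)[:2]-D)@EX)
"
```

```text
[568.8 104.3  89.7] 1.0 x 7.1 theta 1.4 rad 79.1
[586.2 -72.2  94.1] 2.9 x 7.5 theta 1.34 rad 79.6
roll rows 195 223
64.95797760242952
13.838515589080368
```

```bash
python3 -c "
from bench import *
print(job_done())"
```

```text
the job is handed in; nothing more can be done
None
```

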